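# Load the filter tester and trigger its touch-free start switch

### The job

With your fingertips push the orange block of the sample sled until the sled is fully home under the test head. Only then start the test: point down at the dark window of the touch-free switch with the blue ring, fingertips about 3 cm above it without touching it, and keep still there for two seconds, then withdraw at least 15 cm. Do not touch the yellow or green switch or point at them from close above, and leave the loose things (grey filter cassette, amber jar, screwdriver) where they are.

Things in the scene. Friction and masses are not known exactly. Their poses are not given: they have to be found in the camera images.
- tester: Fixed filter tester: black base plate 120 (x) x 440 mm (y), rail tops 20 mm high. Origin on the table under the plate, which runs from y = -230 to +210 mm. Column at the -y end; at y = -120 mm a silver bell-shaped test head, 92 mm across, underside 47 mm high, its cylinder up to 290 mm. The sled slides along this y axis; -y is the way home.
- sled_face (a point): Centre of the upright outer (+y) face of the orange block, the +y end of the sled; 42 mm above the table, on the tester's centre line (x = 0), axes as the tester's. The block is 92 mm wide (x), 88 mm long (y), underside 14 and top 60 mm above the table, too big to grip. Push this face towards the tester's -y.
- sled (a joint): Travel of the sled along the tester's -y, in m: 0 fully out, 0.110 fully home against its stop (starts 0 to 0.05). It slides with about 3 N of friction and stays where it is left. It carries a white filter disc on a flat plate 24 mm high at its -y end.
- switch_blue: The start switch, a touch-free switch: fixed round puck on the table, 64 mm across, white housing, blue ring (56 mm across) around a dark sensor window (30 mm across) facing up. Origin: centre of the underside; window face 26 mm above it on the z axis. The three switches differ only in ring colour and stand in any order.
- switch_yellow: Another touch-free switch: fixed round puck on the table, 64 mm across, white housing, yellow ring (56 mm across) around a dark sensor window (30 mm across) facing up. Origin: centre of the underside; window face 26 mm above it on the z axis. The three switches differ only in ring colour and stand in any order.
- switch_green: Another touch-free switch: fixed round puck on the table, 64 mm across, white housing, green ring (56 mm across) around a dark sensor window (30 mm across) facing up. Origin: centre of the underside; window face 26 mm above it on the z axis. The three switches differ only in ring colour and stand in any order.
- cassette: Loose spare filter cassette, grey disc with white centre, 47 mm diameter, 13 mm high; origin at the centre of its underside. Leave alone.
- jar: Loose amber jar with white cap, 44 mm diameter, 70 mm high; origin at the centre of its underside. Leave alone.
- screwdriver: Loose screwdriver with a green handle, 160 mm long, lying on the table along its x axis (handle towards -x); origin on the table under its middle. Leave alone.
There are look-alikes about, which are no part of the job. What is shaped like the switch_blue but pink or red is not meant.

How it is judged:
On the way, in this order (a step that is already met when the one before it is completed fails the run):
1. the sled is pushed fully home (value of joint sled above 0.106 m), for 0.2 s.
2. the fingertips dwell just above the window of the blue switch for 1.5 s without touching it (horizontal distance between the grasp point and switch_blue below 0.02 m and z of the grasp point in the frame of switch_blue between 0.045 and 0.101 m), for 1.5 s.
At the end, for the whole second after the job is handed in: Sled within 4 mm of home and at rest; hand over 14 cm from the blue switch; loose things within 20 mm of their starts, jar upright. Dwell: point between the pads within 20 mm of the window's axis and 19 to 75 mm above the window (shut fingertips are 19 mm lower) (value of joint sled above 0.106 m and velocity of joint sled between -0.01 and 0.01 m/s and distance between the grasp point and switch_blue above 0.14 m and distance of each of cassette, jar, screwdriver from where it was at the start of the episode below 0.02 m and angle between jar's own z axis and vertical below 0.2 rad); the robot touches nothing.
It fails at once if a touch-free switch is touched (more than 0.5 N) (contact force between any of switch_blue, switch_yellow, switch_green and anything else above 0.5 N).
It fails at once if the fingers point at the yellow or green switch from close above (within 25 mm of its axis, point between the pads less than 75 mm above its window) ((horizontal distance between the grasp point and switch_yellow below 0.025 m and z of the grasp point in the frame of switch_yellow below 0.101 m) or (horizontal distance between the grasp point and switch_green below 0.025 m and z of the grasp point in the frame of switch_green below 0.101 m)).
It fails at once if the fingers point at the blue switch from close above (within 20 mm of its axis) before the sled is home (horizontal distance between the grasp point and switch_blue below 0.02 m and z of the grasp point in the frame of switch_blue below 0.101 m and value of joint sled below 0.106 m).
It fails at once if a loose thing is moved or lifted by more than 20 mm, or the jar is tipped (distance of any of cassette, jar, screwdriver from where it was at the start of the episode above 0.02 m or angle between jar's own z axis and vertical above 0.3 rad).
It also fails if it takes over 51 s, if anything falls off the work surface, if the arm or the gripper's body presses on something with over 40 N, if the wrist force passes 120 N, or if a joint passes its speed limit or range.

### The arm

A 7-joint arm with a two-finger parallel gripper is mounted at the origin on the work surface. World frame = base frame: x ahead of the robot, y to its left, z up, the work surface at z = 0. Lengths are in m, angles in rad, forces in N, time in s.
With the tool pointing down it reaches from about 0.4 to 0.85 m from the base axis. Payload 10.4 kg.
Tool frame: the origin (TCP) lies at the very end of the fingers, on their centre line; the grasp point (between the pads) lies 19 mm behind it; z points along the fingers, y is the direction in which the jaws open and shut (so a half turn about z gives the same grasp; the last joint's range is limited). The gripper opens to 87 mm and grips with 3 to 60 N. Pads are 19 mm wide; open, the fingers measure 117 mm over their backs; the gripper's body (75 mm by 190 mm) begins 51 mm behind the grasp point.
Start: joints at [-1.318, 0.332, -0.065, 1.46, 0.022, 1.35, -0.088], TCP at [0.17, 0.601, 0.223] pointing down, gripper open.
Joint ranges: [-2.6, 2.6], [-0.5, 2.12], [-1.47, 1.34], [0.16, 2.42], [-1.27, 4.41], [0.06, 2.06], [-2.6, 2.6]. Speed limits (rad/s): [2.22, 2.22, 2.79, 2.79, 3.14, 3.14, 3.14].

### API

Orientations are given as a unit quaternion [x, y, z, w].
In Python, from bench import read_state, camera, close_job gives the robot as it stands.
- The arm moves only by the shell command python3 -m inch 'ROWS' [OPENING] [FORCE]. ROWS is JSON, a list of rows, each a list of 6 numbers: the shift along the tool's x, y, z as a fraction of full scale, then the turn, a rotation vector about the tool's x, y, z as a fraction of full scale. In form: [[tx, ty, tz, ax, ay, az], ...]. A call has 1 to 5 rows; each row shifts and turns the commanded pose from where the row before left it, along the tool's axes as they then stand; what a row does not reach is not made up. Full scale, the value 1, is 0.04 m for a shift and 120 degrees for a turn. A row lasts 1/8 s, in which the tool goes at most 62.5 mm and 10.7 degrees, less where a joint would pass 70% of its speed; a pose out of reach is approached as far as the arm can. A call with a number of a shift or a turn outside -1 to 1 is refused whole. A call with a gripper value outside its range is refused whole. OPENING is the opening, from -1 (shut) to 1 (fully open), so that 0 is half open, set as the call begins (- or left out, the last holds). The fingers move at their own pace and stop on an object; FORCE is the grip in N (left out, the last holds). Time passes only in rows, so rows that do not move let the fingers close. It gives the time, the measured TCP pose, the force and the opening at its end, in the units of the state.
- read_state(): the state, without advancing time (a new reading comes with each control period).
- camera(name): name is "scene" or "top" or "wrist"; returns a dict with "img" (400x640x3 uint8, red, green, blue), "depth" (400x640 float32, m along the optical axis (not along the pixel's ray), 0 where there is no reading), "fx", "fy", "cx", "cy" (pixels), "k1" (the pictures are not rectified: a ray, as slopes to the right and down, at radius r is drawn at 1 + k1 r^2 times it, then the intrinsics apply), "position" and "orientation" of the camera in the world; the wrist camera has in their place "tool_from_camera" (4x4, takes a point from camera to tool coordinates, whose origin is the TCP and whose axes are the flange's). Camera axes: x right, y down, z forward; pixel columns grow to the right and rows downward; lengths in m; the calibration is good to about 2 mm. A picture is of the moment at which its call begins: read the wrist's pose just before it.
- close_job(): hands the job in, once; it reports no verdict.
The state is a dict: "time": time; "joint_positions": joint angles; "joint_vel": joint speeds; "joint_torque": joint torques, N m; "ee_pos": TCP position; "eef_rot": TCP orientation; "ft_force": force on the tool from outside, world axes, zero at the start; "torque": the same for the moment, N m; "width": finger opening in m.
Only numpy, scipy, OpenCV 4.12 (cv2) and the standard library are available. Lean on these libraries where they do the work, as an engineer would, in place of code of your own. Each camera call takes 0.05 s, during which the arm holds its last target.

## Working session

There is one attempt and no reset: what is moved stays moved. The work goes in short steps, Python scripts to look and compute and a shell command to move; the robot and the scene stay as the last step left them, time stands still between calls to the robot, and variables do not carry over. Pictures are saved under pics/ and viewed, and the job is handed in when it is done.

```bash
mkdir -p pics; ls; cat > h.py <<'E'
import numpy as np,cv2
from bench import read_state,camera
from scipy.spatial.transform import Rotation as R
def snap(n,f):
    s=read_state();c=camera(n);cv2.imwrite('pics/'+f,c['img'][:,:,::-1])
    if n=='wrist':
        T=np.eye(4);T[:3,:3]=R.from_quat(s['eef_rot']).as_matrix();T[:3,3]=s['ee_pos'];T=T@np.array(c['tool_from_camera'])
    else:
        T=np.eye(4);T[:3,:3]=R.from_quat(c['orientation']).as_matrix();T[:3,3]=c['position']
    c['T']=T;return c
def ray(c,u,v):
    K=np.array([[c['fx'],0,c['cx']],[0,c['fy'],c['cy']],[0,0,1.]])
    d=np.array([(u-c['cx'])/c['fx'],(v-c['cy'])/c['fy']]);x=d.copy()
    for _ in range(30): x=d/(1+c['k1']*(x@x))
    return c['T'][:3,3],c['T'][:3,:3]@np.array([x[0],x[1],1])
def onz(c,u,v,z):
    o,d=ray(c,u,v);return o+d*(z-o[2])/d[2]
def dep(c,u,v):
    o,d=ray(c,u,v);return o+d*c['depth'][int(round(v)),int(round(u))]
E
python3 - <<'E'
from h import *
import pickle
for n in ['scene','top','wrist']:
    c=snap(n,n+'0.png');pickle.dump(c,open(n+'0.pkl','wb'));print(n,c['T'].round(3).tolist(),c['fx'],c['k1'])
print(read_state())
E
```

```text
pics
scene [[-0.549, 0.714, -0.435, 0.897], [0.836, 0.472, -0.28, 0.265], [0.005, -0.517, -0.856, 0.912], [0.0, 0.0, 0.0, 1.0]] 385.35225168732626 0.03154297893906146
top [[-0.009, -0.992, 0.123, 0.364], [-1.0, 0.01, 0.005, 0.009], [-0.006, -0.123, -0.992, 0.993], [0.0, 0.0, 0.0, 1.0]] 413.1745046345582 0.014990190495977882
wrist [[0.272, 0.935, 0.229, 0.107], [0.962, -0.264, -0.066, 0.619], [-0.001, 0.238, -0.971, 0.384], [0.0, 0.0, 0.0, 1.0]] 307.1711806520173 -0.012736944422986016
{'time': 0.15, 'joint_positions': array([-1.31761709,  0.33270618, -0.06472079,  1.46072076,  0.02160323,
        1.34990875, -0.08847991]), 'joint_vel': array([-0.00082664, -0.00172432,  0.00127841, -0.00270015,  0.00201628,
       -0.00145692,  0.00073255]), 'joint_torque': array([-1.50219530e-04, -6.23632193e+01,  2.38366780e-02, -3.90139675e+01,
       -6.15175464e-02,  3.71787243e-02,  7.38977451e-05]), 'ee_pos': array([0.17009698, 0.60111258, 0.22196277]), 'eef_rot': array([ 1.37424926e-01,  9.90512047e-01, -5.21213032e-04, -5.15189194e-05]), 'ft_force': array([-0.26700394, -0.60175016, -0.19121585]), 'torque': array([ 0.02417389,  0.0055626 , -0.04168681]), 'width': 0.08733132282582043}
```

View pics/scene0.png

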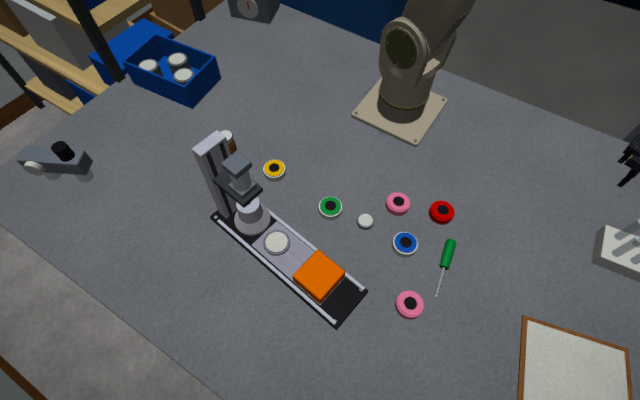

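View pics/top0.png

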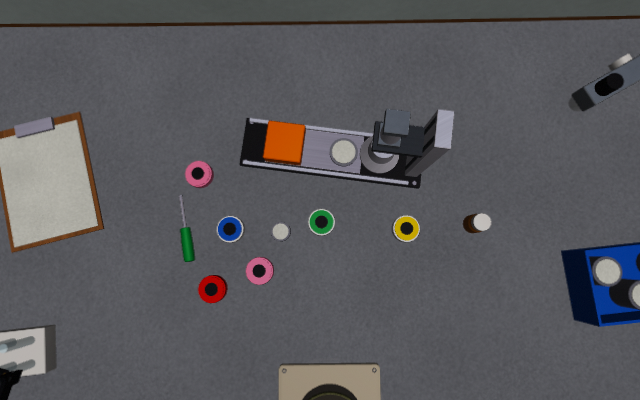

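View pics/wrist0.png

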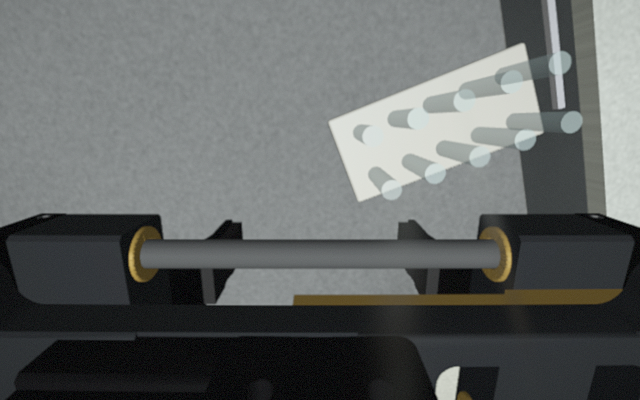

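The scene and top views agree. In the top view the orange block is at (284,142), its home is to the right, and the blue switch is at (230,229). Green is at (321,222), yellow at (406,228), the cassette at (281,231), the jar at (478,222) and the screwdriver at (187,235). Next I measure them.

```bash
cat > m.py <<'E'
from h import *
import pickle,sys
def tri(a,b):
    (o1,d1),(o2,d2)=a,b
    d1=d1/np.linalg.norm(d1);d2=d2/np.linalg.norm(d2)
    A=np.stack([d1,-d2],1);t=np.linalg.lstsq(A,o2-o1,rcond=None)[0]
    p,q=o1+d1*t[0],o2+d2*t[1];return (p+q)/2,np.linalg.norm(p-q)
rng={'orange':((8,180,120),(16,255,255)),'blue':((103,150,80),(118,255,255)),'green':((60,120,60),(85,255,255)),'yellow':((22,150,100),(30,255,255))}
cs={n:pickle.load(open(n+'0.pkl','rb')) for n in ['top','scene']}
res={}
for k,(lo,hi) in rng.items():
  for n,c in cs.items():
    m=cv2.inRange(cv2.cvtColor(c['img'],cv2.COLOR_RGB2HSV),lo,hi)
    cn,_=cv2.findContours(m,cv2.RETR_EXTERNAL,cv2.CHAIN_APPROX_NONE)
    for q in cn:
      a=cv2.contourArea(q)
      if a<150 or a>4000: continue
      if k=='orange':
        (x,y)=cv2.minAreaRect(q)[0]; print(k,n,a,cv2.boxPoints(cv2.minAreaRect(q)).round(1).tolist(),cv2.approxPolyDP(q,4,True)[:,0].tolist())
      else:
        (x,y),ax,_=cv2.fitEllipse(q);
        print(k,n,a,round(x,1),round(y,1),np.round(ax,1),'z.026:',onz(c,x,y,.026).round(4),'depth',dep(c,x,y).round(3)); 
        if a<900 and max(ax)/min(ax)<1.4: res[k,n]=ray(c,x,y)
for k in ['blue','green','yellow']:
  if (k,'top') in res and (k,'scene') in res: print(k,tri(res[k,'top'],res[k,'scene']))
E
python3 m.py
```

```text
orange top 1331.5 [[262.6000061035156, 157.5], [268.1000061035156, 119.5999984741211], [304.70001220703125, 124.80000305175781], [299.29998779296875, 162.8000030517578]] [[269, 121], [263, 156], [298, 162], [304, 126]]
orange scene 1322.5 [[292.1000061035156, 276.0], [317.29998779296875, 247.1999969482422], [345.0, 271.29998779296875], [319.70001220703125, 300.20001220703125]] [[317, 250], [293, 276], [320, 299], [344, 271]]
blue top 1618.0 614.6 282.7 [55.  84.1] z.026: [ 0.2936 -0.6523  0.026 ] depth [ 0.297 -0.616  0.079]
blue top 393.5 229.1 228.5 [22.1 22.8] z.026: [0.4247 0.23   0.026 ] depth [0.425 0.23  0.027]
blue scene 294.5 405.2 242.0 [18.  20.9] z.026: [0.4272 0.2286 0.026 ] depth [0.427 0.229 0.026]
blue scene 3784.0 157.5 53.0 [ 50.6 105.8] z.026: [ 0.2542 -0.8071  0.026 ] depth [ 0.26  -0.797  0.034]
green top 300.5 186.5 244.2 [10.3 42.1] z.026: [0.3891 0.3285 0.026 ] depth [0.389 0.329 0.024]
green top 391.0 321.0 221.5 [22.3 22.4] z.026: [0.4392 0.0146 0.026 ] depth [0.439 0.015 0.024]
green scene 244.0 447.6 252.5 [10.2 33.6] z.026: [0.395  0.3287 0.026 ] depth [0.395 0.329 0.026]
green scene 254.0 330.1 205.5 [16.9 19.2] z.026: [0.4412 0.0138 0.026 ] depth [0.442 0.014 0.027]
yellow top 405.5 406.2 228.1 [22.5 23. ] z.026: [ 0.4218 -0.1843  0.026 ] depth [ 0.422 -0.184  0.025]
yellow scene 219.5 273.8 167.5 [15.1 18.7] z.026: [ 0.4236 -0.1856  0.026 ] depth [ 0.425 -0.184  0.028]
blue (array([0.42531185, 0.22948085, 0.02355123]), np.float64(0.0022251995931558393))
green (array([0.43970011, 0.01391844, 0.02374225]), np.float64(0.0016093328930333424))
yellow (array([ 0.42238327, -0.18545478,  0.02440645]), np.float64(0.001915455829181891))
```

```bash
python3 - <<'E'
import cv2
a=cv2.imread('pics/top0.png')[100:200,230:460];cv2.imwrite('pics/tz.png',cv2.resize(a,None,fx=3.4,fy=3.4,interpolation=2))
a=cv2.imread('pics/scene0.png')[200:330,200:380];cv2.imwrite('pics/sz.png',cv2.resize(a,None,fx=4,fy=4,interpolation=2))
E
```

```text
(no output)
```

View pics/tz.png

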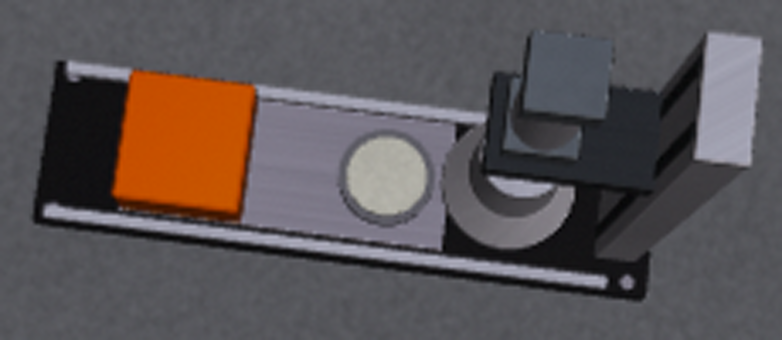

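View pics/sz.png

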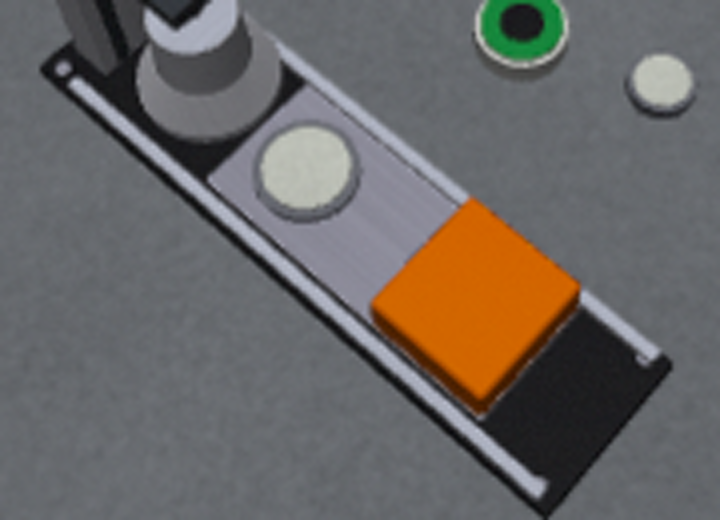

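```bash
python3 - <<'E'
from m import *
print('----')
t,s=cs['top'],cs['scene']
T={'far+y':(269.1,120.9),'near+y':(263.2,157.6),'far-y':(305.3,125.3),'near-y':(300.9,160.5)}
S={'far+y':(320,300),'near+y':(345,272.3),'far-y':(292.8,276.5),'near-y':(317,250)}
for k in T: print(k,tri(ray(t,*T[k]),ray(s,*S[k])),onz(t,*T[k],.06).round(4),onz(s,*S[k],.06).round(4))
for n,p in [('far+y',(246.8,118.2)),('near+y',(240.6,165)),('near-y',(419.1,187.6))]: print('plate',n,onz(t,*p,.008).round(4))
for n,p in [('far+y',(336.5,328.5)),('near+y',(367.5,291.5))]: print('plate s',n,onz(s,*p,.008).round(4))
print('jar',dep(t,482,222),'cass',onz(t,281,231,.013))
E
```

```text
orange top 1331.5 [[262.6000061035156, 157.5], [268.1000061035156, 119.5999984741211], [304.70001220703125, 124.80000305175781], [299.29998779296875, 162.8000030517578]] [[269, 121], [263, 156], [298, 162], [304, 126]]
orange scene 1322.5 [[292.1000061035156, 276.0], [317.29998779296875, 247.1999969482422], [345.0, 271.29998779296875], [319.70001220703125, 300.20001220703125]] [[317, 250], [293, 276], [320, 299], [344, 271]]
blue top 1618.0 614.6 282.7 [55.  84.1] z.026: [ 0.2936 -0.6523  0.026 ] depth [ 0.297 -0.616  0.079]
blue top 393.5 229.1 228.5 [22.1 22.8] z.026: [0.4247 0.23   0.026 ] depth [0.425 0.23  0.027]
blue scene 294.5 405.2 242.0 [18.  20.9] z.026: [0.4272 0.2286 0.026 ] depth [0.427 0.229 0.026]
blue scene 3784.0 157.5 53.0 [ 50.6 105.8] z.026: [ 0.2542 -0.8071  0.026 ] depth [ 0.26  -0.797  0.034]
green top 300.5 186.5 244.2 [10.3 42.1] z.026: [0.3891 0.3285 0.026 ] depth [0.389 0.329 0.024]
green top 391.0 321.0 221.5 [22.3 22.4] z.026: [0.4392 0.0146 0.026 ] depth [0.439 0.015 0.024]
green scene 244.0 447.6 252.5 [10.2 33.6] z.026: [0.395  0.3287 0.026 ] depth [0
[... 688 characters left out ...]
.1335 0.06  ] [0.6778 0.1349 0.06  ]
near+y (array([0.58797432, 0.14736881, 0.05067146]), np.float64(0.0012427059942076762)) [0.5855 0.1466 0.06  ] [0.5916 0.1481 0.06  ]
far-y (array([0.66412414, 0.04994472, 0.05035291]), np.float64(0.001085816394905257)) [0.6613 0.049  0.06  ] [0.6665 0.0528 0.06  ]
near-y (array([0.57871834, 0.06080406, 0.05395377]), np.float64(0.0020368902316265235)) [0.5778 0.0596 0.06  ] [0.5805 0.0632 0.06  ]
plate far+y [0.6974 0.1954 0.008 ]
plate near+y [0.58  0.209 0.008]
plate near-y [ 0.5201 -0.2221  0.008 ]
plate s far+y [0.6984 0.1939 0.008 ]
plate s near+y [0.5845 0.2108 0.008 ]
jar [ 0.43140525 -0.34506178  0.06797318] cass [0.41844707 0.1098228  0.013     ]
```

```bash
python3 -m inch '[[0,0,0,0,0,0.085],[0,0,0,0,0,0.085],[0,0,0,0,0,0.085],[0,0,0,0,0,0.085],[0,0,0,0,0,0.085]]' -1 10
python3 -m inch '[[0,0,0,0,0,0.085],[0,0,0,0,0,0.085],[0,0,0,0,0,0.085],[0,0,0,0,0,0.0]]' 
cat > g.py <<'E'
from h import *
import sys
a=np.radians(8);Y=np.array([np.sin(a),np.cos(a),0])
F=np.array([.6315,.1407,.042])
def go(p):
    s=read_state();Rm=R.from_quat(s['eef_rot']).as_matrix()
    d=np.array(p)-s['ee_pos'];print('t',s['time'],'pos',s['ee_pos'].round(4),'toolx',Rm[:,0].round(4),'toolz',Rm[:,2].round(3),'d units',(Rm.T@d/.04).round(2),'F',s['ft_force'].round(1),'w',s['width'])
    e=R.from_matrix(Rm.T@np.stack([Y,[np.cos(a),-np.sin(a),0],[0,0,-1]],1)).as_rotvec();print('rot units',(np.degrees(e)/120).round(4))
    q=s['ee_pos']-F;print('tester frame rel face: y',q@Y,'x',q@[np.cos(a),-np.sin(a),0])
E
python3 - <<'E'
from g import *
import pickle
t=pickle.load(open('top0.pkl','rb'))
d=onz(t,343.5,150.9,.03);print('disc',d, 'rel plate end y', (d-np.array([.640,.2024,0]))@Y+.21,'face',(F-[.64,.2024,0])@Y+.21)
p=F+.05*Y;p[2]=.2;print(p);go(p)
E
```

```text
time: 0.78
ee_pos: [0.1701, 0.6012, 0.2222]
eef_rot: [0.553, 0.833, -0.0, 0.0]
ft_force: [-0.4, -0.2, 0.1]
width: 0.045
time: 1.27
ee_pos: [0.1701, 0.6013, 0.2223]
eef_rot: [0.751, 0.66, -0.0, 0.0]
ft_force: [0.5, 0.2, -0.2]
width: 0.0058
disc [ 0.60694752 -0.04048372  0.03      ] rel plate end y -0.03512000593228087 face 0.14771748880048452
[0.63845866 0.1902134  0.2       ]
t 1.275 pos [0.1701 0.6013 0.2223] toolx [ 1.276e-01  9.918e-01 -5.000e-04] toolz [ 0. -0. -1.] d units [-8.7  12.93  0.56] F [ 0.5  0.2 -0.2] w 0.005781117354417168
rot units [0.0001 0.0002 0.0056]
tester frame rel face: y 0.39187545277425584 x -0.5210283875665506
```

```bash
python3 -m inch '[[-0.5,0.8,0,0,0,0.0056],[-0.55,0.8,0,0,0,0],[-0.55,0.8,0,0,0,0],[-0.55,0.8,0,0,0,0],[-0.55,0.8,0,0,0,0]]'
python3 - <<'E'
from g import *
p=F+.05*Y;p[2]=.2;go(p)
E
```

```text
time: 1.9
ee_pos: [0.3145, 0.4713, 0.2225]
eef_rot: [0.753, 0.658, 0.0, -0.0]
ft_force: [0.4, -1.0, 0.8]
width: 0.0006
t 1.9 pos [0.3145 0.4713 0.2225] toolx [0.1354 0.9908 0.    ] toolz [ 0.  0. -1.] d units [-5.87  8.97  0.56] F [ 0.4 -1.   0.8] w 0.0005821891002690561
rot units [ 0.     -0.      0.0018]
tester frame rel face: y 0.28330669695172744 x -0.35988732333457496
```

```bash
python3 -m inch '[[-0.55,0.8,0,0,0,0],[-0.55,0.8,0,0,0,0],[-0.55,0.8,0,0,0,0],[-0.55,0.8,0,0,0,0],[-0.55,0.8,0,0,0,0]]'
python3 -m inch '[[-0.5,0.8,0,0,0,0],[-0.5,0.8,0,0,0,0],[-0.5,0.8,0,0,0,0],[-0.5,0.8,0,0,0,0],[0,0,0,0,0,0]]'
python3 - <<'E'
from g import *
p=F+.05*Y;p[2]=.032;go(p)
c=snap('wrist','w1.png')
E
```

```text
time: 2.52
ee_pos: [0.4574, 0.34, 0.2226]
eef_rot: [0.753, 0.658, 0.0, -0.0]
ft_force: [0.3, 1.4, -0.9]
width: 0.0004
time: 3.15
ee_pos: [0.574, 0.2405, 0.2222]
eef_rot: [0.755, 0.655, -0.0, 0.001]
ft_force: [-0.5, 0.9, 0.6]
width: 0.0003
t 3.15 pos [0.574  0.2405 0.2222] toolx [ 0.1409  0.99   -0.0016] toolz [ 0.001 -0.002 -1.   ] d units [-1.01  1.77  4.76] F [-0.5  0.9  0.6] w 0.0003072443788107072
rot units [ 0.0004  0.0008 -0.0008]
tester frame rel face: y 0.09080270514392556 x -0.07079477784237552
```

View pics/w1.png

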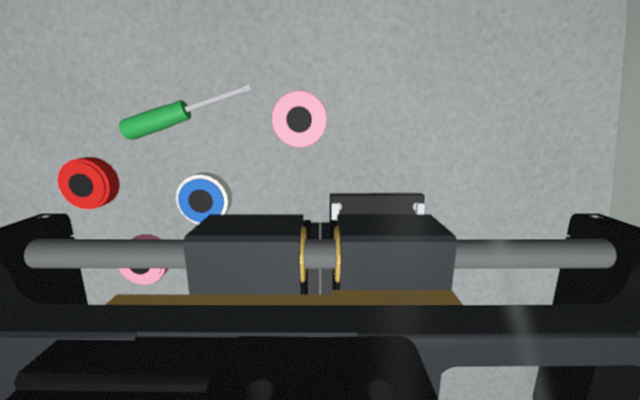

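The wrist view shows the blue switch at (201,200), the screwdriver at (185,110) and the tester's outer end at (377,205), with nothing below the fingers.

```bash
python3 -m inch '[[-0.5,0.9,0,0,0,0],[-0.5,0.87,0,0,0,0],[0,0,0.9,0,0,0],[0,0,0.9,0,0,0],[0,0,0.9,0,0,0]]'
python3 -m inch '[[0,0,0.9,0,0,0],[0,0,0,0,0,0]]'
python3 - <<'E'
from g import *
from m import tri
p=F+.05*Y;p[2]=.032;go(p)
E
```

```text
time: 3.82
ee_pos: [0.6357, 0.196, 0.1133]
eef_rot: [0.754, 0.657, 0.0, -0.001]
ft_force: [0.1, 1.2, -0.3]
width: 0.0005
time: 4.08
ee_pos: [0.634, 0.1952, 0.0758]
eef_rot: [0.754, 0.657, -0.002, -0.001]
ft_force: [0.0, 0.2, 1.0]
width: 0.0008
orange top 1331.5 [[262.6000061035156, 157.5], [268.1000061035156, 119.5999984741211], [304.70001220703125, 124.80000305175781], [299.29998779296875, 162.8000030517578]] [[269, 121], [263, 156], [298, 162], [304, 126]]
orange scene 1322.5 [[292.1000061035156, 276.0], [317.29998779296875, 247.1999969482422], [345.0, 271.29998779296875], [319.70001220703125, 300.20001220703125]] [[317, 250], [293, 276], [320, 299], [344, 271]]
blue top 1618.0 614.6 282.7 [55.  84.1] z.026: [ 0.2936 -0.6523  0.026 ] depth [ 0.297 -0.616  0.079]
blue top 393.5 229.1 228.5 [22.1 22.8] z.026: [0.4247 0.23   0.026 ] depth [0.425 0.23  0.027]
blue scene 294.5 405.2 242.0 [18.  20.9] z.026: [0.4272 0.2286 0.026 ] depth [0.427 0.229 0.026]
blue scene 3784.0 157.5 53.0 [ 50.6 105.8] z.026: [ 0.2542 -0.8071  0.026 ] depth [ 0.26  -0.797  0.034]
green top 300.5 186.5 244.2 
[... 400 characters left out ...]
 z.026: [ 0.4218 -0.1843  0.026 ] depth [ 0.422 -0.184  0.025]
yellow scene 219.5 273.8 167.5 [15.1 18.7] z.026: [ 0.4236 -0.1856  0.026 ] depth [ 0.425 -0.184  0.028]
blue (array([0.42531185, 0.22948085, 0.02355123]), np.float64(0.0022251995931558393))
green (array([0.43970011, 0.01391844, 0.02374225]), np.float64(0.0016093328930333424))
yellow (array([ 0.42238327, -0.18545478,  0.02440645]), np.float64(0.001915455829181891))
t 4.075 pos [0.634  0.1952 0.0758] toolx [ 0.1366  0.9906 -0.0019] toolz [-0.005 -0.001 -1.   ] d units [-0.11  0.13  1.09] F [0.  0.2 1. ] w 0.0008093839546257969
rot units [-0.0025  0.0009  0.0012]
tester frame rel face: y 0.05436169096675396 x -0.0051390711687052315
```

```bash
python3 -m inch '[[0,0.13,0.55,-0.0025,0,0],[0,0,0.5,0,0,0],[-0.5,0,0,0,0,0],[-0.3,0,0,0,0,0],[0,0,0,0,0,0]]'
python3 - <<'E'
from g import *
go(F+.015*Y-[0,0,.01])
E
```

```text
time: 4.7
ee_pos: [0.638, 0.1596, 0.0378]
eef_rot: [0.756, 0.655, 0.002, 0.002]
ft_force: [-0.4, -0.2, -0.3]
width: 0.0004
t 4.7 pos [0.638  0.1596 0.0378] toolx [1.432e-01 9.897e-01 3.000e-04] toolz [ 0.007 -0.001 -1.   ] d units [-0.12 -0.1   0.15] F [-0.4 -0.2 -0.3] w 0.00042474995061325693
rot units [ 0.0032 -0.0001 -0.0019]
tester frame rel face: y 0.019642846283838875 x 0.003853061144078448
```

```bash
python3 -m inch '[[-0.15,-0.05,0.1,0.003,0,-0.002],[-0.25,0,0,0,0,0],[-0.25,0,0,0,0,0],[-0.25,0,0,0,0,0],[-0.25,0,0,0,0,0]]'
python3 - <<'E'
from g import *
go(F+.015*Y-[0,0,.01])
E
```

```text
time: 5.32
ee_pos: [0.6287, 0.116, 0.0324]
eef_rot: [0.754, 0.657, -0.0, -0.001]
ft_force: [-2.8, 3.8, -0.4]
width: 0.0003
t 5.325 pos [0.6287 0.116  0.0324] toolx [1.362e-01 9.907e-01 2.000e-04] toolz [-0.002  0.    -1.   ] d units [ 1.   -0.01  0.01] F [-2.8  3.8 -0.4] w 0.0003331641447013842
rot units [-0.0008 -0.0001  0.0014]
tester frame rel face: y -0.02484080076327605 x 0.0006999219875663113
```

```bash
python3 -m inch '[[-0.2,0,0,0,0,0],[-0.2,0,0,0,0,0],[-0.2,0,0,0,0,0],[-0.15,0,0,0,0,0],[-0.15,0,0,0,0,0]]'
python3 - <<'E'
from g import *
go(F+.015*Y-[0,0,.01])
c=snap('top','t2.png');a=c['img'][100:200,230:460,::-1];cv2.imwrite('pics/t2.png',cv2.resize(a,None,fx=3.4,fy=3.4))
E
```

```text
time: 5.95
ee_pos: [0.6242, 0.0806, 0.0325]
eef_rot: [0.754, 0.657, -0.0, -0.0]
ft_force: [-1.5, 4.0, -0.1]
width: 0.0006
t 5.95 pos [0.6242 0.0806 0.0325] toolx [1.362e-01 9.907e-01 1.000e-04] toolz [-0.001  0.    -1.   ] d units [ 1.89 -0.02  0.01] F [-1.5  4.  -0.1] w 0.0006123917224839679
rot units [-0.0005 -0.      0.0014]
tester frame rel face: y -0.06057810404483792 x 0.0011270584216763082
```

View pics/t2.png

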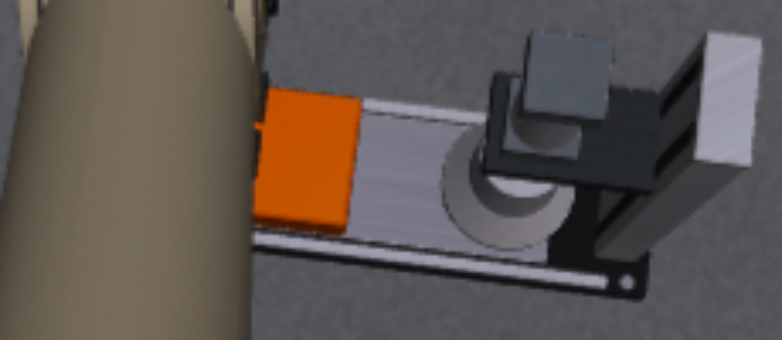

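The sled is sliding freely: the block's inner edge has moved from zoomed x≈250 to 360, and the disc is nearly under the head. From here I push in small steps and watch the force.

```bash
python3 -m inch '[[-0.1,0,0,0,0,0],[-0.1,0,0,0,0,0],[-0.1,0,0,0,0,0],[-0.1,0,0,0,0,0]]'
python3 -m inch '[[-0.1,0,0,0,0,0],[-0.1,0,0,0,0,0]]'
python3 -m inch '[[0,0,0,0,0,0]]'
python3 - <<'E'
from g import *
go(F+.015*Y-[0,0,.01])
E
```

```text
time: 6.5
ee_pos: [0.6231, 0.0712, 0.0328]
eef_rot: [0.752, 0.659, 0.003, -0.002]
ft_force: [5.6, 26.6, -6.3]
width: 0.0002
time: 6.75
ee_pos: [0.623, 0.071, 0.0329]
eef_rot: [0.75, 0.661, 0.006, -0.004]
ft_force: [11.8, 44.8, -11.6]
width: 0.0003
time: 6.88
ee_pos: [0.623, 0.0711, 0.0329]
eef_rot: [0.75, 0.661, 0.006, -0.004]
ft_force: [9.8, 38.0, -10.8]
width: 0.0008
t 6.875 pos [0.623  0.0711 0.0329] toolx [0.1259 0.9919 0.0147] toolz [ 0.004  0.014 -1.   ] d units [ 2.13 -0.    0.05] F [  9.8  38.  -10.8] w 0.0007558209051109919
rot units [ 0.0009 -0.007   0.0064]
tester frame rel face: y -0.07009219272569986 x 0.0012297439007238505
```

```bash
python3 -m inch '[[0.4,0,0,0,0.007,-0.006],[0.8,0,0,0,0,0],[0.5,0,-0.5,0,0,0],[0.0,0,-1,0,0,0],[0,0,-1,0,0,0]]'
python3 -m inch '[[0,-0.5,-1,0,0,0],[0,-1,0,0,0,0],[0,-1,0,0,0,0],[0,-1,0,0,0,0],[0,0,0,0,0,0]]'
python3 - <<'E'
from g import *
go([.4255,.2295,.18])
c=snap('top','t3.png');a=c['img'][100:200,230:460,::-1];cv2.imwrite('pics/t3.png',cv2.resize(a,None,fx=3.4,fy=3.4))
c=snap('scene','s3.png')
E
```

```text
time: 7.5
ee_pos: [0.6297, 0.1216, 0.1344]
eef_rot: [0.75, 0.661, 0.005, -0.004]
ft_force: [0.6, 0.9, 1.0]
width: 0.0007
time: 8.12
ee_pos: [0.489, 0.1392, 0.1737]
eef_rot: [0.749, 0.662, 0.005, -0.005]
ft_force: [0.5, -0.1, 0.0]
width: 0.0006
t 8.125 pos [0.489  0.1392 0.1737] toolx [0.1234 0.9922 0.0154] toolz [ 0.001  0.015 -1.   ] d units [ 2.05 -1.85 -0.12] F [ 0.5 -0.1  0. ] w 0.000619376601261254
rot units [-0.0006 -0.0073  0.0076]
tester frame rel face: y -0.021268213028302282 x -0.1408805632011018
```

View pics/t3.png

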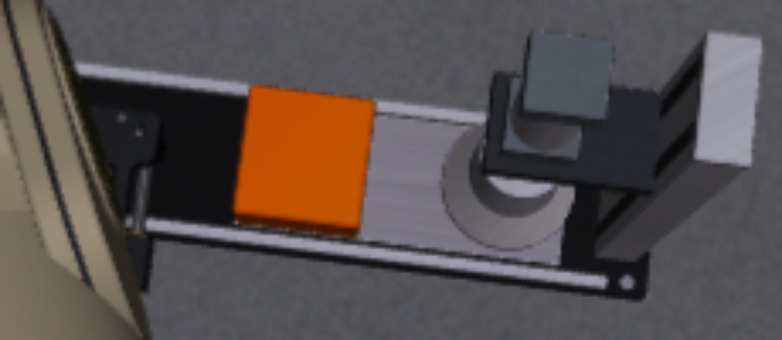

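View pics/s3.png

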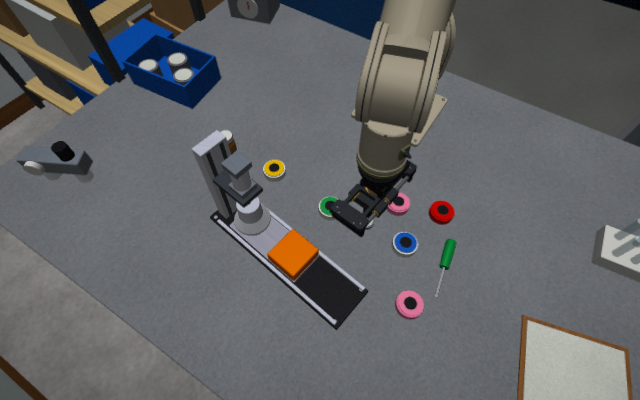

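Before and after, the block has moved about 34 px in the top view (roughly 80 mm). It then met a rigid stop (45 N, no motion over the last 10 mm commanded), and the disc is under the head. Now I go above the blue switch, staying high.

```bash
python3 -m inch '[[0.5,-0.45,0,0,-0.0073,0.0076],[0.5,-0.45,0,0,0,0],[0.5,-0.45,0,0,0,0],[0.5,-0.45,0,0,0,0],[0,0,0,0,0,0]]'
python3 - <<'E'
from g import *
go([.4255,.2295,.056])
c=snap('wrist','w3.png');c=snap('top','t4.png')
E
```

```text
time: 8.85
ee_pos: [0.4303, 0.2299, 0.1737]
eef_rot: [0.754, 0.657, -0.001, -0.0]
ft_force: [0.1, 0.3, 0.8]
width: 0.0005
t 8.85 pos [0.4303 0.2299 0.1737] toolx [ 1.380e-01  9.904e-01 -8.000e-04] toolz [-0.001 -0.001 -1.   ] d units [-0.02 -0.12  2.94] F [0.1 0.3 0.8] w 0.0005101861342984621
rot units [-0.0004  0.0004  0.0006]
tester frame rel face: y 0.0603597542668254 x -0.21161068564191196
```

View pics/w3.png

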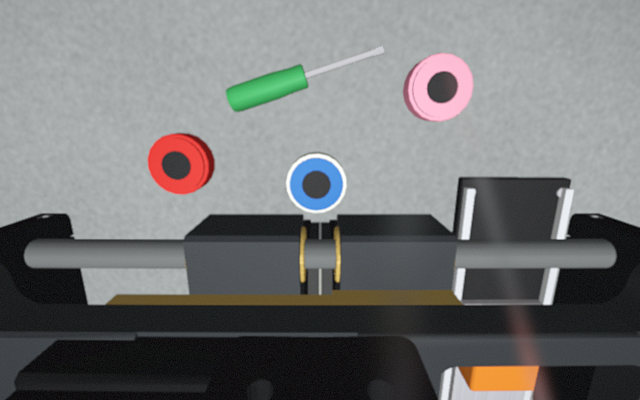

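View pics/t4.png

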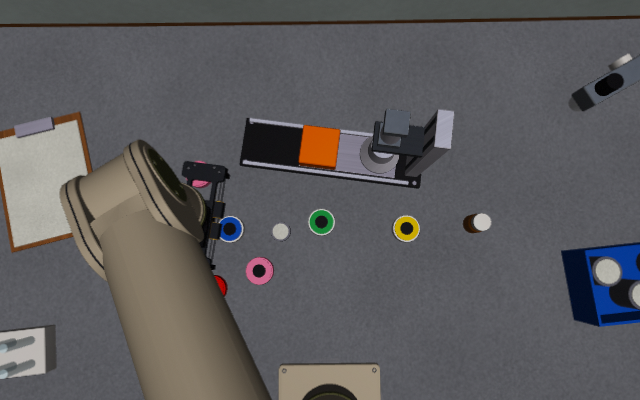

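The wrist view has the blue switch window centred under the fingers at (316,184), with the screwdriver unmoved. The orange face shows at about (503,366), against the tester's outer end at (514,179).

```bash
python3 - <<'E'
from g import *
c=snap('wrist','w4.png')
print('blue',onz(c,316,184,.026),dep(c,316,184))
e=(onz(c,461,179,.008)+onz(c,570,179.5,.008))/2
c2=snap('top','t5.png')
a,b=onz(c2,302.5,124.5,.06),onz(c2,298.5,165,.06)
print(e)
h=c2['img'];m=cv2.inRange(cv2.cvtColor(h,cv2.COLOR_RGB2HSV),(8,180,120),(16,255,255))
r=cv2.boxPoints(cv2.minAreaRect(max(cv2.findContours(m,0,1)[0],key=cv2.contourArea)));print(r.round(1).tolist())
r=r[np.argsort(r[:,0])][:2];f=(onz(c2,*r[0],.06)+onz(c2,*r[1],.06))/2
print('face home',f,'travel',(f-F)@Y)
go([.4255,.2295,.056])
E
```

```text
blue [0.42632723 0.22834521 0.026     ] [0.42635082 0.22845623 0.02653626]
[0.64203941 0.19930666 0.008     ]
[[298.20001220703125, 162.1999969482422], [302.8999938964844, 124.5], [339.70001220703125, 129.10000610351562], [335.0, 166.8000030517578]]
face home [0.61863825 0.06013346 0.06      ] travel -0.08157248140797993
t 9.05 pos [0.4312 0.2277 0.1737] toolx [ 0.1417  0.9899 -0.001 ] toolz [-0.001 -0.001 -1.   ] d units [ 0.03 -0.14  2.94] F [-0.1  0.1 -0.1] w 0.00022493740134676152
rot units [-0.0003  0.0005 -0.0012]
tester frame rel face: y 0.05826305682811178 x -0.2105008287856893
```

Three views put the blue switch at about (0.426, 0.229), so I descend to a TCP height of about 0.056.

```bash
python3 -m inch '[[0,-0.12,0.7,0,0,0],[0,0,0.7,0,0,0],[0,0,0.7,0,0,0],[0,0,0.4,0,0,0],[0,0,0.3,0,0,0]]'
python3 -m inch '[[0,0,0,0,0,0]]'
python3 - <<'E'
from g import *
go([.426,.229,.056])
E
```

```text
time: 9.68
ee_pos: [0.4257, 0.2291, 0.0613]
eef_rot: [0.755, 0.656, -0.001, -0.0]
ft_force: [1.0, 0.3, -1.2]
width: 0.0005
time: 9.8
ee_pos: [0.4252, 0.2291, 0.0614]
eef_rot: [0.755, 0.656, -0.001, -0.0]
ft_force: [1.3, 0.7, -0.1]
width: 0.0002
t 9.8 pos [0.4252 0.2291 0.0614] toolx [ 0.14    0.9901 -0.0013] toolz [-0.002 -0.001 -1.   ] d units [-0.    0.02  0.14] F [ 1.3  0.7 -0.1] w 0.00024468035188078855
rot units [-0.0007  0.0006 -0.0004]
tester frame rel face: y 0.058863299654532214 x -0.21657649819301428
```

```bash
python3 -m inch '[[0,0,0.1,0,0,0],[0,0,0,0,0,0],[0,0,0,0,0,0],[0,0,0,0,0,0],[0,0,0,0,0,0]]'
for i in 1 2 3; do python3 -m inch '[[0,0,0,0,0,0],[0,0,0,0,0,0],[0,0,0,0,0,0],[0,0,0,0,0,0],[0,0,0,0,0,0]]';done
python3 -m inch '[[0,0,0,0,0,0],[0,0,0,0,0,0],[0,0,0,0,0,0],[0,0,0,0,0,0]]'
python3 -m inch '[[0,0,-0.6,0,0,0],[0,0,-0.9,0,0,0],[0,0,-0.9,0,0,0],[0,0,-0.9,0,0,0],[0,0,-0.9,0,0,0]]'
python3 -m inch '[[0,0,-0.7,0,0,0],[0,0,-0.5,0,0,0],[0,0,0,0,0,0],[0,0,0,0,0,0],[0,0,0,0,0,0]]'
python3 - <<'E'
from g import *
c=snap('top','t6.png');h=c['img'];m=cv2.inRange(cv2.cvtColor(h,cv2.COLOR_RGB2HSV),(8,180,120),(16,255,255))
print(cv2.boxPoints(cv2.minAreaRect(max(cv2.findContours(m,0,1)[0],key=cv2.contourArea))).round(1).tolist())
snap('scene','s6.png');go([.426,.229,.056])
E
```

```text
time: 10.42
ee_pos: [0.4252, 0.2295, 0.0579]
eef_rot: [0.755, 0.656, -0.0, -0.0]
ft_force: [0.9, -0.4, 0.5]
width: 0.0003
time: 11.05
ee_pos: [0.4252, 0.2295, 0.0578]
eef_rot: [0.755, 0.656, -0.001, -0.0]
ft_force: [-0.6, -0.1, 0.7]
width: 0.0002
time: 11.68
ee_pos: [0.4252, 0.2295, 0.0578]
eef_rot: [0.755, 0.656, -0.001, -0.0]
ft_force: [-1.0, -0.3, 0.3]
width: 0.0003
time: 12.3
ee_pos: [0.4252, 0.2295, 0.0578]
eef_rot: [0.755, 0.656, -0.001, -0.0]
ft_force: [-0.4, -0.8, -0.6]
width: 0.0005
time: 12.8
ee_pos: [0.4252, 0.2295, 0.0578]
eef_rot: [0.755, 0.656, -0.001, -0.0]
ft_force: [0.0, 0.6, -0.1]
width: 0.0004
time: 13.42
ee_pos: [0.4253, 0.2294, 0.227]
eef_rot: [0.755, 0.656, -0.0, -0.0]
ft_force: [-0.3, 0.2, 0.2]
width: 0.0006
time: 14.05
ee_pos: [0.4251, 0.2293, 0.2727]
eef_rot: [0.755, 0.656, -0.001, -0.0]
ft_force: [-1.2, -0.2, -0.5]
width: 0.0005
[[298.20001220703125, 162.1999969482422], [302.8999938964844, 124.5], [339.70001220703125, 129.10000610351562], [335.0, 166.8000030517578]]
t 14.15 pos [0.4252 0.2294 0.2731] toolx [ 0.1396  0.9902 -0.0014] toolz [-0.002 -0.001 -1.   ] d units [0.   0.03 5.43] F [ 0.2 -0.1  0.2] w 0.00022698308955717796
rot units [-0.0009  0.0007 -0.0002]
tester frame rel face: y 0.059101543274295294 x -0.21664923622368984
```

View pics/s6.png

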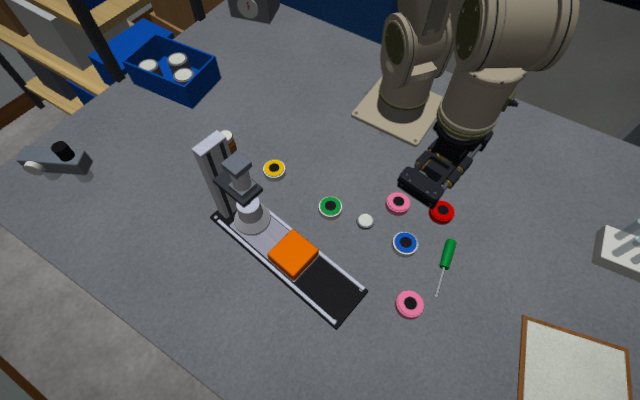

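The scene view matches the start, with the cassette at (365,221), the screwdriver at (445,266) and the jar beside the column. The sled is still home and the hand is high, so I hand it in.

```bash
python3 -c "
from bench import close_job
print(close_job())"
```

```text
the job is handed in; nothing more can be done
None
```

The job is done and handed in after about 14 s of the 51 s; the hand-in gave no verdict.

- **Sled:** I pushed it with shut fingertips for about 80 mm until it met a hard stop: about 45 N, with no movement over the last commanded 10 mm. The top camera measured 81.6 mm of travel, and the block's outline was identical before and after the start gesture.
- **Blue switch:** I held the fingertips about 32 mm above the window for about 2.5 s, then withdrew upwards by 21 cm. Three camera views put the switch centre within about 3 mm of each other. The wrist force stayed at sensor noise throughout.
- **Everything else:** I saw no movement of the cassette, jar or screwdriver in the last scene picture. The fingers stayed well clear of the yellow and green switches.
- **Disagreement:** From my rough position for the filter disc I expected about 85 mm of travel to home, not 80 mm. I put the 5 mm down to measuring error and trusted the hard stop, but I did not confirm the home position independently.

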